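Surface reading of a chilled serving stone

TASK

Set the small chilled serving stone down flat on its wooden carrier, between the four steel corner stops, and let go of it. Then take the surface thermometer out of its stand and hold it upright with the sprung tip inside the ring on the stone, pressed lightly so that the tip is about half way in. The program finishes while still holding the thermometer there for the reading; never lean hard on the stone, do not let the stone drop, and leave the other things on the worktop where they are.

Things in the scene. Friction and masses are not known exactly. Their poses are not given: they have to be found in the camera images.
- stone: grey stone slab, 56 (its x) x 100 (its y) x 20 mm high, about 0.3 kg, loose, lying flat on the bare worktop left or right of the carrier; origin: centre of its underside, z up. A thin dark metal ring, 31 mm across, is let into its top round the centre. Grip it across its 56 mm width. Either end may point either way on the carrier
- stone_ring (a point): centre of the ring, on the stone's top face, 20 mm above the stone's underside
- carrier: wooden serving board, 120 (its x) x 210 (its y) mm, fixed to the worktop, its wood 16 mm high, with a stainless plate 84 x 150 mm let into it and four bent steel corner stops for the stone (100 mm side along the board's y); origin: centre of the board's underside, z up. The seated stone's origin lies at (0, 0, 18 mm) of the carrier
- seat (a point): centre of the place for the stone, on the plate's top, 18 mm above the worktop. The L-shaped stops have upright faces at x = +-31 and y = +-53 mm (3 mm play each side), 6.5 mm high, then flare outward about 5 mm as a lead-in, top 12.5 mm above the plate. They cover the long sides only 41 to 55 mm from the middle: the middle 80 mm is open for fingers
- stand: stand of the thermometer, fixed to the worktop on the other side of the carrier from the stone: steel base 80 (x) x 92 (y) mm, steel bridge 64 x 80 mm with its top 72 mm above the worktop, on it a black socket block 46 (x) x 58 (y) mm, open upward, its top at 96 mm; origin: centre of the base's underside, z up
- probe: surface thermometer, loose, 0.13 kg, upright in the socket, axes along the stand's; origin: centre of the handle's foot, z up along the tool, in the stand 72 mm above the worktop. Handle 24 (its x) x 36 (its y) mm, 105 mm high; the socket holds its lower 24 mm with 1.7 mm play each side. A thin stem below it ends in the tip: lift at least 90 mm to clear the socket
- probe_grip (a point): where to grip the thermometer: on the handle's axis, 80 mm above its foot (25 mm below its top), in the black rubber sleeve that covers its upper 46 mm; grip across the 24 mm thickness (the tool's x)
- probe_tip (a joint): the sprung tip of the thermometer: how far it is pushed in, m; 0 = fully out, 0.012 = fully in (stop). It starts to move at 1 N and takes 0.3 N more for each mm (2.8 N at 6 mm)
- tip_face (a point): centre of the flat steel contact face of the tip, 12 mm across; with the tip fully out it lies on the handle's axis 60 mm below the handle's foot
- pepper_mill: bystander: wooden pepper mill, 58 mm across, 160 mm high, behind the carrier; origin under its centre
- spice_jar_a: bystander: glass spice jar with pale cap, 44 mm across, 109 mm high, behind the carrier; origin under its centre
- spice_jar_b: bystander: spice jar with red cap, 46 mm across, 109 mm high, behind the carrier; origin under its centre
- bowl: bystander: porcelain bowl, 100 mm across, 48 mm high, behind to the left; origin under its centre
- spoon: bystander: metal spoon, 199 x 41 x 16 mm, lying behind to the right; origin under its centre
- jar: bystander: squat jar with a broad screw lid, 59 mm across, 86 mm high, far right; origin under its centre
There are look-alikes about, which are no part of the job. Leave any purple or turquoise look-alike of the probe alone.

How it is judged:
By the outcome, as a careful person would: the job done as asked, in the order asked, and still so for the second after the job is handed in, while the arm keeps its last pose, push and grip.
It also fails if it takes over 51 s, if anything falls off the work surface, if the arm or the gripper's body presses on something with over 40 N, if the wrist force passes 120 N, or if a joint passes its speed limit or range.

ROBOT

A 7-joint arm with a two-finger parallel gripper is mounted at the origin on a cart in front of the work surface, level with it; the furniture and walls round the work are solid. World frame = base frame: x ahead of the robot, y to its left, z up, the work surface at z = 0. Lengths are in m, angles in rad, forces in N, time in s.
With the tool pointing down it reaches from about 0.4 to 0.925 m from the base axis. Payload 5.6 kg.
Tool frame: the origin (TCP) lies on the centre line of the jaws, within the pads' length; the fingertips stand 8 mm ahead of it and the grasp point (between the pads) lies 11 mm behind it (robot.tip_extent is the distance from the TCP to the fingertips, in m); z points along the fingers, y is the direction in which the jaws open and shut (so a half turn about z gives the same grasp; the last joint's range is limited). The gripper opens to 85 mm and grips with 20 to 120 N. Pads are 22 mm wide; open, the fingers measure 114 mm over their backs; the gripper's body (76 mm by 85 mm) begins 54 mm behind the grasp point. The pads swing forward as they close: fully open they stand 13 mm farther back than shut.
Start: joints at [-1.308, 0.468, -0.012, 1.603, 0.006, 1.071, -0.056], TCP at [0.196, 0.62, 0.239] pointing down, gripper open.
Joint ranges: [-2.53, 2.53], [-0.31, 2.02], [-1.57, 1.55], [0.28, 2.44], [-1.29, 4.43], [0.15, 1.84], [-2.92, 2.92]. Speed limits (rad/s): [2.57, 2.57, 3.14, 3.14, 3.14, 3.14, 3.14].

INTERFACE

Orientations are given as a unit quaternion [w, x, y, z].
In Python, from bench import robot gives the robot as it stands. The module is installed in compiled form; this text tells all that it offers.
- The arm moves only by the tool arm_command, never from a script. Its argument "commands" is a list of rows, each a list of 6 numbers: the shift along the tool's x, y, z in cm, then the turn, a rotation vector about the tool's x, y, z in degrees. In form: [[dx, dy, dz, wx, wy, wz], ...]. A call has exactly 10 rows; each row shifts and turns the commanded pose from where the row before left it, along the tool's axes as they then stand; what a row does not reach is not made up. A row lasts 1/8 s, in which the tool goes at most 62.5 mm and 10.7 degrees, less where a joint would pass 70% of its speed; a pose out of reach is approached as far as the arm can. A call with a gripper value outside its range is refused whole. "jaw" is the opening, from 0 (shut) to 1 (fully open), set as the call begins (left out, the last holds). The fingers move at their own pace and stop on an object; the grip force is fixed at half the most. Time passes only in rows, so rows that do not move let the fingers close, or fill a call up. It gives the time, the measured TCP pose, the force and the opening at its end, in the units of the state.
- robot.state(): the state, without advancing time (a new reading comes with each control period).
- robot.grab_frame(name): name is "side" or "top" or "wrist"; returns the picture (420x560x3 uint8, red, green, blue); there is no depth.
- robot.calibration(name): a dict with "camera_matrix" (3x3 intrinsics, pixels), "xyz" and "attitude" of the camera in the world; the wrist camera has in their place "mount" (4x4, takes a point from camera to tool coordinates, whose origin is the TCP and whose axes are the flange's). Camera axes: x right, y up, looking along -z (the intrinsics and any distortion apply to the point x, -y, -z); pixel columns grow to the right and rows downward; lengths in m; the calibration is good to about 2 mm. A picture is of the moment at which its call begins: read the wrist's pose just before it. calibration takes no time and is no camera call.
- robot.close_job(): hands the job in, once; it reports no verdict.
The state is a dict: "clock": time; "qpos": joint angles; "dq": joint speeds; "joint_torque": joint torques, N m; "tcp_pos": TCP position; "eef_rot": TCP orientation; "contact_force": force on the tool from outside, world axes, zero at the start; "moment": the same for the moment, N m; "width": finger opening in m.
Only numpy, scipy, OpenCV 4.12 (cv2) and the standard library are available. Lean on these libraries where they do the work, as an engineer would, in place of code of your own. Each camera call takes 0.05 s, during which the arm holds its last target. There are 200 camera calls.

## Working session

There is one attempt and no reset: what is moved stays moved. The work goes in short steps, Python scripts to look and compute and a tool call to move; the robot and the scene stay as the last step left them, time stands still between calls to the robot, and variables do not carry over. Pictures are saved under pics/ and viewed, about 8 in all and at most 12, crops included, and the job is handed in when it is done.

Besides the shell and the picture viewer there is one more tool, called after ">>>" by a JSON object that holds its "op" and its "data", one argument or row to a line. arm_command: Moves the arm, as the interface text tells. Its arguments: {"type":"object","properties":{"commands":{"type":"array"},"jaw":{"type":"number"}},"required":["commands"]}

```bash
mkdir -p pics
python3 - <<'E'
from bench import robot
import cv2,numpy as np
np.set_printoptions(precision=4,suppress=True)
print(robot.state(), robot.tip_extent)
for n in("side","top","wrist"):
    print(n,robot.calibration(n))
for n in("top","side"):
    cv2.imwrite(f"pics/{n}0.png",robot.grab_frame(n)[:,:,::-1])
E
```

```text
{'clock': 0.0, 'qpos': array([-1.308 ,  0.4684, -0.0116,  1.6036,  0.006 ,  1.0714, -0.0563]), 'dq': array([ 0.0006, -0.0009, -0.0012,  0.0001,  0.0011, -0.0006,  0.0006]), 'joint_torque': array([  0.0001, -53.2394,   0.0214, -25.1312,   0.0113,   0.0081,
        -0.    ]), 'tcp_pos': array([0.1956, 0.6193, 0.2384]), 'eef_rot': array([-0.0001,  0.1523,  0.9883, -0.0009]), 'contact_force': array([-0.1881, -0.0646,  0.3089]), 'moment': array([-0.0022, -0.0402,  0.0477]), 'width': 0.08568560654658718} 0.008
side {'camera_matrix': array([[539.0567,   0.    , 269.7395],
       [  0.    , 539.0567, 206.5515],
       [  0.    ,   0.    ,   1.    ]]), 'xyz': array([-0.4284,  0.6801,  1.3769]), 'attitude': array([-0.4066, -0.1606,  0.3404,  0.8325])}
top {'camera_matrix': array([[416.5149,   0.    , 278.683 ],
       [  0.    , 416.5149, 208.1054],
       [  0.    ,   0.    ,   1.    ]]), 'xyz': array([ 0.3773, -0.0731,  1.1925]), 'attitude': array([ 0.7083,  0.0494, -0.0586, -0.7017])}
wrist {'camera_matrix': array([[353.1685,   0.    , 273.3851],
       [  0.    , 353.1685, 210.5089],
       [  0.    ,   0.    ,   1.    ]]), 'mount': array([[-0.    ,  0.9512,  0.3086,  0.0794],
       [ 1.    , -0.0003,  0.0012,  0.0002],
       [ 0.0013,  0.3086, -0.9512, -0.1365],
       [ 0.    ,  0.    ,  0.    ,  1.    ]])}
```

View pics/top0.png

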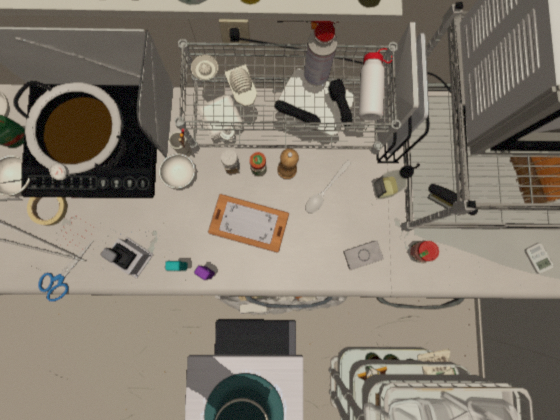

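View pics/side0.png

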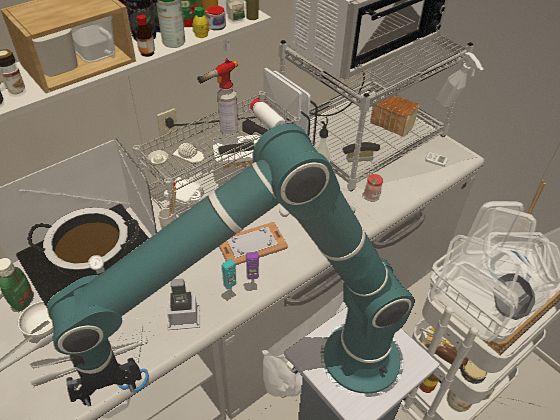

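Top view: carrier at (249,222), grey slab with ring (stone) at (363,255), stand with black-handled thermometer at (125,256). Look-alikes: turquoise (177,266) and purple (205,271), which I leave alone. The side view confirms the stand and tool at (182,300), and shows the arm hiding the stone. Next is one enlarged crop for the corners.

```bash
cat > h.py <<'E'
import numpy as np, cv2
from scipy.spatial.transform import Rotation as R
from bench import robot
np.set_printoptions(precision=4,suppress=True)
def rot(q): return R.from_quat(np.r_[q[1:],q[0]])
def cam(n,s=None):
    c=robot.calibration(n); K=c["camera_matrix"]
    if n=="wrist":
        s=s or robot.state(); M=c["mount"]; Rt=rot(s["eef_rot"]).as_matrix()
        return K,Rt@M[:3,3]+s["tcp_pos"],Rt@M[:3,:3]
    return K,c["xyz"],rot(c["attitude"]).as_matrix()
def ray(C,uv,z):
    K,p,Rm=C; uv=np.atleast_2d(uv)
    d=np.c_[(uv[:,0]-K[0,2])/K[0,0],-(uv[:,1]-K[1,2])/K[1,1],-np.ones(len(uv))]@Rm.T
    return p+d*((z-p[2])/d[:,2])[:,None]
def proj(C,X):
    K,p,Rm=C; c=(np.atleast_2d(X)-p)@Rm
    return np.c_[K[0,0]*c[:,0]/-c[:,2]+K[0,2],K[1,1]*-c[:,1]/-c[:,2]+K[1,2]]
E
python3 - <<'E'
from h import *
a=cv2.imread("pics/top0.png")
def z(x,y,w,h): return cv2.resize(a[y:y+h,x:x+w],(400,300),interpolation=cv2.INTER_CUBIC)
cv2.imwrite("pics/crop0.png",np.vstack([np.hstack([z(200,185,100,75),z(323,218,80,60)]),np.hstack([z(90,225,80,60),z(155,235,80,60)])]))
C=cam("top")
print(ray(C,[[363,255]],.02),ray(C,[[249,222]],.018),ray(C,[[125,256]],.07),ray(C,[[177,266],[205,271]],.05))
E
```

```text
[[ 0.4273 -0.3254  0.02  ]] [[ 0.5176 -0.0037  0.018 ]] [[0.4169 0.3218 0.07  ]] [[0.3919 0.187  0.05  ]
 [0.3792 0.1108 0.05  ]]
```

View pics/crop0.png

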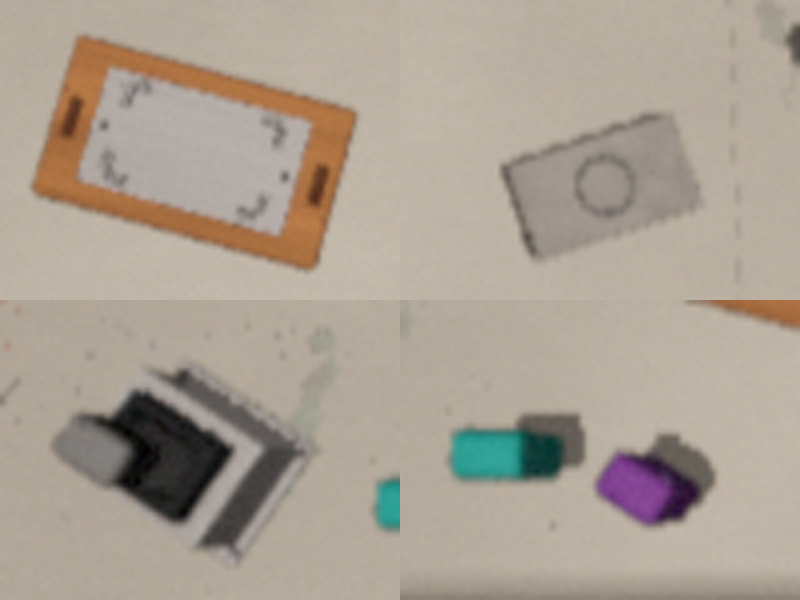

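Run:
```python
from h import *
C=cam("top")
def rep(n,px,off,s,o,z):
    p=(np.array(px,float)-off)/s+o
    X=ray(C,p,z)[:,:2]; print(n,X.mean(0),"sides",[np.linalg.norm(X[i]-X[(i+1)%4]) for i in range(4)],
      "ang",[np.degrees(np.arctan2(*(X[(i+1)%4]-X[i])[::-1])) for i in range(4)])
rep("board",[(82,37),(356,112),(315,269),(34,189)],(0,0),4,(200,185),.016)
rep("plate",[(107,67),(312,121),(283,237),(78,181)],(0,0),4,(200,185),.017)
rep("stone",[(503,166),(666,112),(704,205),(536,260)],(400,0),5,(323,218),.018)
print(ray(C,[(205/5+323,185/5+218)],.02))
rep("socket",[(140,388),(235,450),(182,523),(88,455)],(0,300),5,(90,225),.096)
print("cap",ray(C,[(98/5+90,150/5+225)],.177))
rep("lens?",[(175,365),(315,450),(235,560),(95,480)],(0,300),5,(90,225),.01)
```

```text
board [ 0.5157 -0.004 ] sides [np.float64(0.20357628868678354), np.float64(0.11531805662873619), np.float64(0.2063679247341201), np.float64(0.113774214042237)] ang [np.float64(-104.88796329753704), np.float64(165.77307007777432), np.float64(74.68294794249685), np.float64(-15.620926126851648)]
plate [ 0.5155 -0.0029] sides [np.float64(0.15149380074287722), np.float64(0.08497804942351057), np.float64(0.15024087114810403), np.float64(0.08392140749206115)] ang [np.float64(-104.31305509586358), np.float64(166.57623737784098), np.float64(75.27280636615079), np.float64(-12.554231752997685)]
stone [ 0.4271 -0.3272] sides [np.float64(0.0980085647394408), np.float64(0.055785566469931804), np.float64(0.10023544786845574), np.float64(0.05510922154857928)] ang [np.float64(-71.40338685846962), np.float64(-159.00306290967504), np.float64(108.23791801702001), np.float64(18.71248864588797)]
[[ 0.4273 -0.3282  0.02  ]]
socket [0.4165 0.3198] sides [np.float64(0.060470916105083775), np.float64(0.04542390080922961), np.float64(0.061573451246068084), np.float64(0.042849033192852645)] ang [np.float64(-121.74889969347721), np.float64(146.45535319383922), np.float64(55.80883261680619), np.float64(-35.05355025378142)]
cap [[0.4152 0.3213 0.177 ]]
lens? [0.4145 0.3259] sides [np.float64(0.09406304384063939), np.float64(0.07389858907172116), np.float64(0.09177262099133472), np.float64(0.07647492299630945)] ang [np.float64(-120.03994306206198), np.float64(146.16443173727342), np.float64(61.64316530387334), np.float64(-31.959703911744345)]
```

```bash
cat >> h.py <<'E'
def heading(s=None):
    s=s or robot.state(); y=rot(s["eef_rot"]).as_matrix()[:,1]; return np.degrees(np.arctan2(y[1],y[0]))
def plan(wps,level=True):
    """wps: (x,y,z,heading of tool y in deg, rows). prints rows in cm/deg, level tool"""
    s=robot.state(); Rc=rot(s["eef_rot"]); p=s["tcp_pos"].copy(); h=heading(s); out=[]
    for x,y,z,hd,n in wps:
        q=np.array([x,y,z]); dh=(hd-h+90)%180-90
        for i in range(n):
            hh=h+dh*(i+1)/n
            c,sn=np.cos(np.radians(hh)),np.sin(np.radians(hh))
            Rn=R.from_matrix(np.array([[-sn,c,0],[c,sn,0],[0,0,-1]])) if level else Rc
            t=Rc.inv().apply((q-p)/n)*100; w=(Rc.inv()*Rn).as_rotvec(degrees=True)
            out.append(np.r_[t,w].round(2).tolist()); Rc=Rn
        p=q; h+=dh
    for i,r in enumerate(out): print(r, "|" if i%10==9 else "")
E
python3 - <<'E'
from h import *
plan([(.45,.35,.27,50,7),(.5,0,.27,30,7),(.427,-.328,.2,18.6,6)])
E
```

```text
[-4.62, -2.58, -0.45, -0.09, 0.01, 3.21] 
[-4.76, -2.31, -0.45, 0.0, 0.0, 3.21] 
[-4.88, -2.04, -0.45, 0.0, 0.0, 3.21] 
[-4.99, -1.76, -0.45, 0.0, 0.0, 3.21] 
[-5.08, -1.48, -0.45, 0.0, 0.0, 3.21] 
[-5.16, -1.2, -0.45, 0.0, 0.0, 3.21] 
[-5.21, -0.91, -0.45, 0.0, 0.0, 3.21] 
[-3.76, -3.37, 0.0, 0.0, 0.0, 2.86] 
[-3.92, -3.18, 0.0, 0.0, 0.0, 2.86] 
[-4.08, -2.98, 0.0, 0.0, 0.0, 2.86] |
[-4.22, -2.77, 0.0, 0.0, 0.0, 2.86] 
[-4.35, -2.56, 0.0, 0.0, 0.0, 2.86] 
[-4.48, -2.34, 0.0, 0.0, 0.0, 2.86] 
[-4.59, -2.11, 0.0, 0.0, 0.0, 2.86] 
[-4.13, -3.79, 1.17, 0.0, 0.0, 1.9] 
[-4.25, -3.65, 1.17, 0.0, 0.0, 1.9] 
[-4.37, -3.51, 1.17, 0.0, 0.0, 1.9] 
[-4.48, -3.36, 1.17, 0.0, 0.0, 1.9] 
[-4.59, -3.21, 1.17, 0.0, 0.0, 1.9] 
[-4.69, -3.05, 1.17, 0.0, 0.0, 1.9] |
```

>>> {"op": "arm_command", "data": {
  "commands": [
    [-4.6,-2.6,-0.5,0,0,3.2],
    [-4.8,-2.3,-0.5,0,0,3.2],
    [-4.9,-2.0,-0.4,0,0,3.2],
    [-5.0,-1.8,-0.4,0,0,3.2],
    [-5.1,-1.5,-0.4,0,0,3.2],
    [-5.2,-1.2,-0.4,0,0,3.2],
    [-5.2,-0.9,-0.4,0,0,3.2],
    [-3.8,-3.4,0,0,0,2.9],
    [-3.9,-3.2,0,0,0,2.9],
    [-4.1,-3.0,0,0,0,2.9]
  ],
  "jaw": 1
}}

```text
clock: 1.35
tcp_pos: [0.4722, 0.1975, 0.269]
eef_rot: [-0.0, 0.413, 0.911, -0.0]
contact_force: [1.4, 0.1, 0.2]
width: 0.0857
```

>>> {"op": "arm_command", "data": {
  "commands": [
    [-4.2,-2.8,0,0,0,2.9],
    [-4.4,-2.6,0,0,0,2.9],
    [-4.5,-2.3,0,0,0,2.9],
    [-4.6,-2.1,0,0,0,2.9],
    [-4.1,-3.8,1.2,0,0,1.9],
    [-4.3,-3.7,1.2,0,0,1.9],
    [-4.4,-3.5,1.2,0,0,1.9],
    [-4.5,-3.4,1.2,0,0,1.9],
    [-4.6,-3.2,1.2,0,0,1.9],
    [-4.7,-3.1,1.2,0,0,1.9]
  ]
}}

```text
clock: 2.6
tcp_pos: [0.425, -0.3319, 0.1967]
eef_rot: [-0.0, 0.585, 0.811, 0.0]
contact_force: [1.4, 0.2, 0.2]
width: 0.0854
```

Run:
```python
from h import *
robot.grab_frame("top");robot.grab_frame("top")
s=robot.state(); print(s["clock"],s["tcp_pos"],heading(s),s["dq"])
im=robot.grab_frame("wrist")[:,:,::-1]; cv2.imwrite("pics/w1.png",im)
print(proj(cam("wrist",s),[[.4272,-.328,.02]]), s["eef_rot"])
np.save("w1.npy",np.r_[s["tcp_pos"],s["eef_rot"]])
```

```text
2.7 [ 0.4216 -0.3366  0.1964] 17.782022966412086 [-0.0694 -0.0354 -0.0655  0.0184 -0.0059  0.0307 -0.0585]
[[283.3701 179.8234]] [-0.0003  0.5893  0.8079 -0.0022]
```

View pics/w1.png

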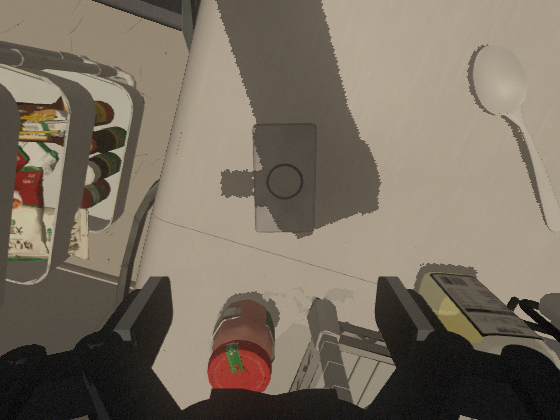

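Wrist view: the ring is at (285,182), 2 px from the prediction. The slab corners are (254,124), (316,124), (314,233) and (256,231), and the red-lidded jar is below at (240,370). This is the right slab, so I compute its refined pose.

Run:
```python
from h import *
v=np.load("w1.npy"); C=cam("wrist",dict(tcp_pos=v[:3],eef_rot=v[3:]))
X=ray(C,[(254,124),(316,124),(314,233),(256,231)],.02)[:,:2]
print(X,X.mean(0),[np.degrees(np.arctan2(*(X[b]-X[a])[::-1])) for a,b in((0,1),(3,2),(3,0),(2,1))])
print(ray(C,[(285,181.5)],.02),"jar",ray(C,[(240,372)],.086),"spoon",ray(C,[(500,80)],.01))
r=ray(C,[(285,181.5)],.02)[0]
s=robot.state();print(s["tcp_pos"],heading(s))
plan([(r[0],r[1],.06,19,5),(r[0],r[1],.018,19,5)])
```

```text
[[ 0.3876 -0.289 ]
 [ 0.4385 -0.2726]
 [ 0.4712 -0.3682]
 [ 0.4181 -0.3832]] [ 0.4288 -0.3283] [np.float64(17.800271151935103), np.float64(15.767814634462235), np.float64(107.8982465898077), np.float64(108.85421689740485)]
[[ 0.4291 -0.329   0.02  ]] jar [[ 0.4386 -0.4868  0.086 ]] spoon [[ 0.5771 -0.1905  0.01  ]]
[ 0.4232 -0.3334  0.1965] 18.002946311094036
[0.05, 0.15, 2.73, -0.14, 0.0, -0.2] 
[0.05, 0.14, 2.73, 0.0, 0.0, -0.2] 
[0.05, 0.14, 2.73, 0.0, 0.0, -0.2] 
[0.05, 0.14, 2.73, 0.0, 0.0, -0.2] 
[0.05, 0.14, 2.73, 0.0, 0.0, -0.2] 
[0.0, 0.0, 0.84, 0.0, 0.0, 0.0] 
[0.0, 0.0, 0.84, 0.0, 0.0, 0.0] 
[0.0, 0.0, 0.84, 0.0, 0.0, 0.0] 
[0.0, 0.0, 0.84, 0.0, 0.0, 0.0] 
[0.0, 0.0, 0.84, 0.0, 0.0, 0.0] |
```

>>> {"op": "arm_command", "data": {
  "commands": [
    [0,0.1,3,0,0,-0.2],
    [0,0.1,3,0,0,-0.2],
    [0,0,3,0,0,-0.2],
    [0,0,3,0,0,-0.2],
    [0,0,1.5,0,0,0],
    [0,0,0,0,0,0],
    [0,0,0,0,0,0],
    [0,0,0,0,0,0],
    [0,0,0,0,0,0],
    [0,0,0,0,0,0]
  ]
}}

```text
clock: 4.0
tcp_pos: [0.4276, -0.33, 0.0626]
eef_rot: [0.0, 0.579, 0.815, 0.0]
contact_force: [0.5, 0.5, -0.8]
width: 0.0855
```

Run:
```python
from h import *
s=robot.state();print(s["clock"],s["tcp_pos"],heading(s),s["dq"],s["eef_rot"],s["contact_force"])
im=robot.grab_frame("wrist")[:,:,::-1]; cv2.imwrite("pics/w2.png",im)
print(proj(cam("wrist",s),[[.4285,-.3285,.02]]))
np.save("w2.npy",np.r_[s["tcp_pos"],s["eef_rot"]])
```

```text
4.0 [ 0.4276 -0.33    0.0626] 19.17588611058538 [ 0.003   0.0036  0.0007  0.0029 -0.0008 -0.0012 -0.0009] [0.0003 0.5795 0.815  0.0001] [ 0.5071  0.5399 -0.7964]
[[276.1902 245.1309]]
```

View pics/w2.png

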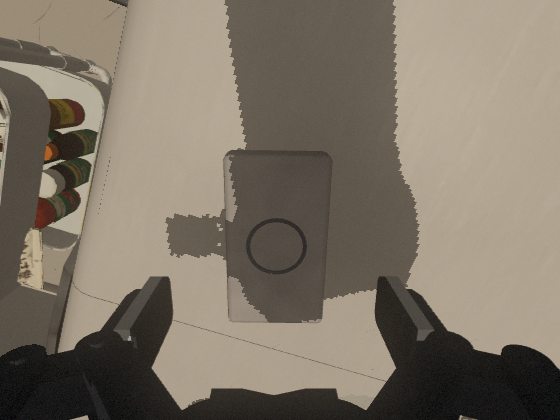

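Ring at (276,245), exactly as predicted, and the slab is centred between the jaws. I descend and grip.

>>> {"op": "arm_command", "data": {
  "commands": [
    [0.1,0.1,1,0,0,0],
    [0,0,1,0,0,0],
    [0,0,1,0,0,0],
    [0,0,1,0,0,0],
    [0,0,0.6,0,0,0],
    [0,0,0.4,0,0,0],
    [0,0,0,0,0,0],
    [0,0,0,0,0,0],
    [0,0,0,0,0,0],
    [0,0,0,0,0,0]
  ]
}}

```text
clock: 5.3
tcp_pos: [0.4282, -0.3287, 0.0125]
eef_rot: [0.0, 0.579, 0.815, 0.0]
contact_force: [0.2, 0.1, 0.6]
width: 0.0855
```

>>> {"op": "arm_command", "data": {
  "commands": [
    [0,0,0,0,0,0],
    [0,0,0,0,0,0],
    [0,0,0,0,0,0],
    [0,0,0,0,0,0],
    [0,0,0,0,0,0],
    [0,0,0,0,0,0],
    [0,0,0,0,0,0],
    [0,0,0,0,0,0],
    [0,0,0,0,0,0],
    [0,0,0,0,0,0]
  ],
  "jaw": 0
}}

```text
clock: 6.55
tcp_pos: [0.4282, -0.3286, 0.0128]
eef_rot: [0.0, 0.58, 0.815, 0.0]
contact_force: [-1.2, 0.2, 4.8]
width: 0.0544
```

Run:
```python
from h import *
s=robot.state();print(s["clock"],s["tcp_pos"],heading(s),s["width"],s["contact_force"])
plan([(.4285,-.3285,.10,19,4),(.50,-.15,.11,0,8),(.5156,-.0035,.11,-15,8)])
```

```text
6.55 [ 0.4282 -0.3286  0.0128] 19.16268973152398 0.05444817410283664 [-1.1931  0.2301  4.8301]
[0.0, 0.01, -2.18, 0.03, -0.01, 0.04] 
[0.0, 0.01, -2.18, 0.0, 0.0, 0.04] 
[0.0, 0.01, -2.18, 0.0, 0.0, 0.04] 
[0.0, 0.01, -2.18, 0.0, 0.0, 0.04] 
[1.82, 1.57, -0.12, 0.0, 0.0, 2.38] 
[1.88, 1.49, -0.12, 0.0, 0.0, 2.38] 
[1.94, 1.42, -0.12, 0.0, 0.0, 2.37] 
[2.0, 1.33, -0.12, 0.0, 0.0, 2.38] 
[2.05, 1.25, -0.12, 0.0, 0.0, 2.38] 
[2.1, 1.16, -0.12, 0.0, 0.0, 2.37] |
[2.15, 1.08, -0.12, 0.0, 0.0, 2.38] 
[2.19, 0.99, -0.12, 0.0, 0.0, 2.38] 
[1.83, 0.19, 0.0, 0.0, 0.0, 1.88] 
[1.84, 0.13, 0.0, 0.0, 0.0, 1.88] 
[1.84, 0.07, 0.0, 0.0, 0.0, 1.88] 
[1.84, 0.01, 0.0, 0.0, 0.0, 1.88] 
[1.84, -0.05, 0.0, 0.0, 0.0, 1.88] 
[1.84, -0.11, 0.0, 0.0, 0.0, 1.87] 
[1.83, -0.17, 0.0, 0.0, 0.0, 1.88] 
[1.83, -0.23, 0.0, 0.0, 0.0, 1.87] |
```

>>> {"op": "arm_command", "data": {
  "commands": [
    [0,0,-1,0,0,0],
    [0,0,-2,0,0,0],
    [0,0,-3,0,0,0],
    [0,0,-2.7,0,0,0],
    [1.8,1.6,-0.1,0,0,2.4],
    [1.9,1.5,-0.1,0,0,2.4],
    [1.9,1.4,-0.1,0,0,2.4],
    [2.0,1.3,-0.1,0,0,2.4],
    [2.1,1.3,-0.1,0,0,2.4],
    [2.1,1.2,-0.1,0,0,2.4]
  ]
}}

```text
clock: 7.8
tcp_pos: [0.4825, -0.1937, 0.1064]
eef_rot: [0.0, 0.678, 0.735, 0.0]
contact_force: [0.3, -0.1, -4.1]
width: 0.0542
```

>>> {"op": "arm_command", "data": {
  "commands": [
    [2.2,1.1,-0.1,0,0,2.4],
    [2.2,1.0,-0.1,0,0,2.4],
    [2.2,0.2,0,0,0,2.3],
    [2.2,0.1,0,0,0,2.3],
    [2.2,0,0,0,0,2.2],
    [2.2,0,0,0,0,2.2],
    [2.2,0,0,0,0,2.0],
    [2.0,-0.1,0,0,0,2.0],
    [1.2,-0.1,0,0,0,1.5],
    [0.5,0,0,0,0,0.5]
  ]
}}

```text
clock: 9.05
tcp_pos: [0.518, -0.0023, 0.1081]
eef_rot: [-0.0, 0.793, 0.609, 0.0]
contact_force: [0.0, -0.3, -3.4]
width: 0.0538
```

>>> {"op": "arm_command", "data": {
  "commands": [
    [0,0,1,0,0,0],
    [0,0,1,0,0,0],
    [0,0,1,0,0,0],
    [0,0,1,0,0,0],
    [0,0,0,0,0,0],
    [0,0,0,0,0,0],
    [0,0,0,0,0,0],
    [0,0,0,0,0,0],
    [0,0,0,0,0,0],
    [0,0,0,0,0,0]
  ]
}}

```text
clock: 10.3
tcp_pos: [0.5179, -0.0032, 0.0674]
eef_rot: [0.0, 0.793, 0.609, 0.0]
contact_force: [-0.5, 0.2, -2.9]
width: 0.0542
```

Run:
```python
from h import *
s=robot.state();print(s["clock"],s["tcp_pos"],heading(s),s["width"],s["contact_force"],s["eef_rot"],abs(s["dq"]).max())
cv2.imwrite("pics/w3.png",robot.grab_frame("wrist")[:,:,::-1])
np.save("w3.npy",np.r_[s["tcp_pos"],s["eef_rot"]])
# carrier keypoints at estimate
o=np.array([.5156,-.0035]);a=np.radians(-15.);Rz=np.array([[np.cos(a),-np.sin(a)],[np.sin(a),np.cos(a)]])
P=[np.r_[o+Rz@[x,y],.016] for x,y in((-.06,-.105),(.06,-.105),(.06,.105),(-.06,.105))]+[np.r_[o+Rz@[x,y],.018] for x,y in((-.042,-.075),(.042,-.075),(.042,.075),(-.042,.075))]
print(proj(cam("wrist",s),P))
```

```text
10.3 [ 0.5179 -0.0032  0.0674] -15.017968251736034 0.054182795783199636 [-0.4841  0.155  -2.8569] [0.     0.7934 0.6086 0.0001] 0.002272621540516589
[[180.853  387.0355]
 [360.3999 387.0074]
 [393.3721  41.7022]
 [145.4749  41.806 ]
 [204.497  351.9963]
 [336.4398 351.9721]
 [352.7688 106.4283]
 [186.4363 106.4898]]
```

View pics/w3.png

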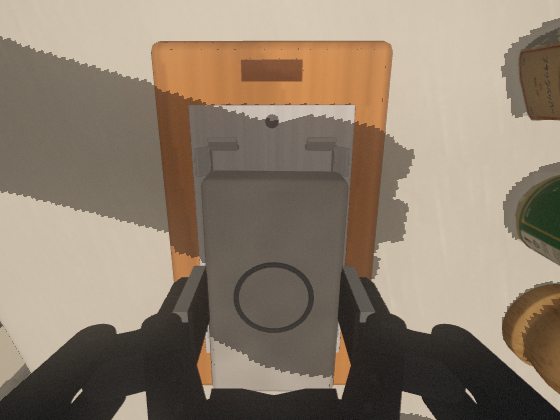

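Wrist view: carrier plate edges at (189..356, 105), hole at (271,121) and stops at (222,144) and (321,144). The held stone has its ring at (274,297) and its front edge at (204..348, 175). I enlarge it to judge offset and yaw.

Run:
```python
import cv2
a=cv2.imread("pics/w3.png")[90:320,150:400]
cv2.imwrite("pics/c3.png",cv2.resize(a,None,fx=2.6,fy=2.6,interpolation=cv2.INTER_CUBIC))
```

```text
(no output)
```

View pics/c3.png

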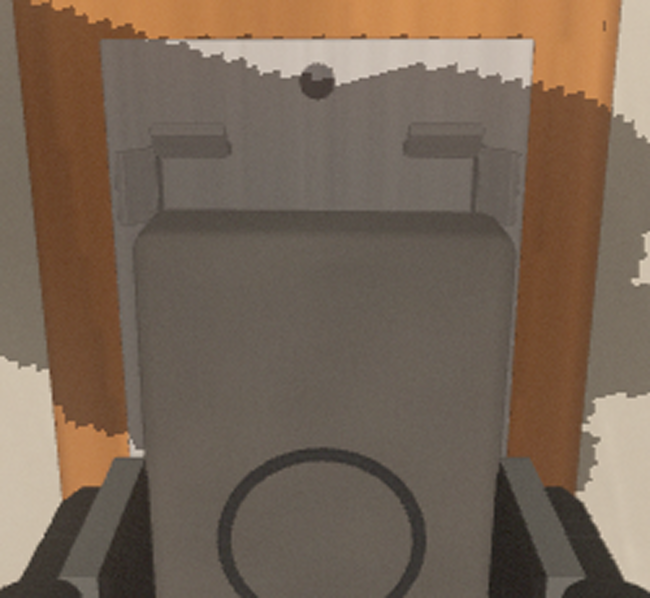

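Run:
```python
from h import *
v=np.load("w3.npy"); s=dict(tcp_pos=v[:3],eef_rot=v[3:]);C=cam("wrist",s)
M=rot(v[3:]).as_matrix()
def t(uv,z): return ((ray(C,uv,z)-v[:3])@M*1000)[:,:2]
print("ring",t([(273.8,297.7)],.0746))
print("stone front/edges",t([(202,182),(348,182),(275,172.5)],.0746))
print("plate front",t([(272.3,105.4)],.018)-[75,0], "plate L/R",t([(198.8,251.5),(346.2,251.5)],.018))
print("board front",t([(272,41)],.016)-[105,0])
print("stop x faces",t([(211.5,160),(331.9,160)],.028))
```

```text
ring [[-1.1243 -0.0965]]
stone front/edges [[ 48.514  -27.0437]
 [ 48.5137  27.7174]
 [ 52.1346   0.3328]]
plate front [[-0.4099 -0.8323]] plate L/R [[ -5.9934 -43.1969]
 [ -5.9908  41.5983]]
board front [[-0.5909 -0.9542]]
stop x faces [[ 48.655  -31.251 ]
 [ 48.6539  28.9972]]
```

>>> {"op": "arm_command", "data": {
  "commands": [
    [0,-0.1,0.5,0,0,0],
    [0,0,0.5,0,0,0],
    [0,0,0.5,0,0,0],
    [0,0,0.5,0,0,0],
    [0,0,0.4,0,0,0],
    [0,0,0.4,0,0,0],
    [0,0,0.3,0,0,0],
    [0,0,0.3,0,0,0],
    [0,0,0,0,0,0],
    [0,0,0,0,0,0]
  ]
}}

```text
clock: 11.6
tcp_pos: [0.517, -0.003, 0.0334]
eef_rot: [0.0, 0.793, 0.609, 0.0]
contact_force: [0.2, -0.5, -2.4]
width: 0.0545
```

>>> {"op": "arm_command", "data": {
  "commands": [
    [0,0,0.1,0,0,0],
    [0,0,0,0,0,0],
    [0,0,0.1,0,0,0],
    [0,0,0,0,0,0],
    [0,0,0,0,0,0],
    [0,0,0,0,0,0],
    [0,0,0,0,0,0],
    [0,0,0,0,0,0],
    [0,0,0,0,0,0],
    [0,0,0,0,0,0]
  ]
}}

```text
clock: 12.85
tcp_pos: [0.517, -0.003, 0.0313]
eef_rot: [0.0, 0.793, 0.609, 0.0]
contact_force: [-0.4, -0.3, -3.3]
width: 0.0549
```

>>> {"op": "arm_command", "data": {
  "commands": [
    [0,0,0.05,0,0,0],
    [0,0,0.05,0,0,0],
    [0,0,0,0,0,0],
    [0,0,0,0,0,0],
    [0,0,0,0,0,0],
    [0,0,0,0,0,0],
    [0,0,0,0,0,0],
    [0,0,0,0,0,0],
    [0,0,0,0,0,0],
    [0,0,0,0,0,0]
  ]
}}

```text
clock: 14.1
tcp_pos: [0.517, -0.003, 0.0308]
eef_rot: [-0.0, 0.793, 0.609, 0.0]
contact_force: [-3.3, -0.5, 5.5]
width: 0.0543
```

>>> {"op": "arm_command", "data": {
  "commands": [
    [0,0,0,0,0,0],
    [0,0,0,0,0,0],
    [0,0,0,0,0,0],
    [0,0,0,0,0,0],
    [0,0,0,0,0,0],
    [0,0,0,0,0,0],
    [0,0,-1,0,0,0],
    [0,0,-3,0,0,0],
    [0,0,-4,0,0,0],
    [0,0,-4,0,0,0]
  ],
  "jaw": 1
}}

```text
clock: 15.35
tcp_pos: [0.5168, -0.0032, 0.152]
eef_rot: [0.0, 0.794, 0.608, 0.0]
contact_force: [0.2, 1.6, -0.1]
width: 0.0853
```

Run:
```python
from h import *
s=robot.state();print(s["clock"],s["tcp_pos"],heading(s),s["width"],s["contact_force"],s["eef_rot"],abs(s["dq"]).max())
cv2.imwrite("pics/w4.png",robot.grab_frame("wrist")[:,:,::-1])
np.save("w4.npy",np.r_[s["tcp_pos"],s["eef_rot"]])
plan([(.517,-.003,.26,-15,2),(.416,.32,.26,-33.5,8)])
```

```text
15.35 [ 0.5168 -0.0032  0.152 ] -15.052745192456033 0.08530882808616501 [ 0.181   1.5856 -0.0669] [0.0001 0.7936 0.6084 0.    ] 0.5939844452368633
[0.02, -0.1, -5.18, 0.38, -0.2, -0.05] 
[-0.0, -0.14, -5.18, 0.0, 0.0, -0.05] 
[3.57, -2.26, 0.0, 0.0, 0.0, 2.31] 
[3.48, -2.41, 0.0, 0.0, 0.0, 2.31] 
[3.38, -2.55, 0.0, 0.0, 0.0, 2.31] 
[3.27, -2.68, 0.0, 0.0, 0.0, 2.31] 
[3.16, -2.81, 0.0, 0.0, 0.0, 2.31] 
[3.05, -2.93, 0.0, 0.0, 0.0, 2.31] 
[2.93, -3.06, 0.0, 0.0, 0.0, 2.31] 
[2.8, -3.17, 0.0, 0.0, 0.0, 2.31] |
```

View pics/w4.png

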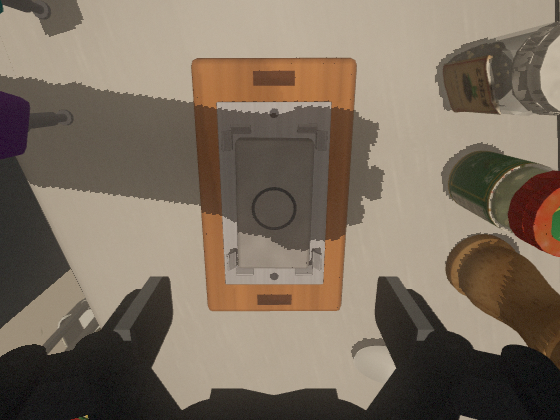

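The stone lies flat between all four stops, with the ring at (274,208). Now to the stand.

>>> {"op": "arm_command", "data": {
  "commands": [
    [0,0,-5.2,0,0,0],
    [0,0,-5.2,0,0,0],
    [3.6,-2.3,0,0,0,2.3],
    [3.5,-2.4,0,0,0,2.3],
    [3.4,-2.6,0,0,0,2.3],
    [3.3,-2.7,0,0,0,2.3],
    [3.2,-2.8,0,0,0,2.3],
    [3.1,-2.9,0,0,0,2.3],
    [2.9,-3.1,0,0,0,2.3],
    [2.8,-3.2,0,0,0,2.3]
  ]
}}

```text
clock: 16.65
tcp_pos: [0.4146, 0.323, 0.2548]
eef_rot: [-0.0, 0.881, 0.473, 0.0]
contact_force: [0.8, 1.2, 0.5]
width: 0.0856
```

>>> {"op": "arm_command", "data": {
  "commands": [
    [0,0,0,0,0,0],
    [0,0,0,0,0,0],
    [0,0,0,0,0,0],
    [0,0,0,0,0,0],
    [0,0,0,0,0,0],
    [0,0,0,0,0,0],
    [0,0,0,0,0,0],
    [0,0,0,0,0,0],
    [0,0,0,0,0,0],
    [0,0,0,0,0,0]
  ]
}}

```text
clock: 17.9
tcp_pos: [0.4151, 0.322, 0.2543]
eef_rot: [0.0, 0.881, 0.474, -0.0]
contact_force: [-0.6, -0.7, -1.2]
width: 0.0857
```

Run:
```python
from h import *
s=robot.state();print(s["clock"],s["tcp_pos"],heading(s),s["eef_rot"],abs(s["dq"]).max())
cv2.imwrite("pics/w5.png",robot.grab_frame("wrist")[:,:,::-1])
np.save("w5.npy",np.r_[s["tcp_pos"],s["eef_rot"]])
C=cam("wrist",s); print(proj(C,[[.416,.32,.177],[.416,.32,.096]]))
v=np.load("w4.npy");C4=cam("wrist",dict(tcp_pos=v[:3],eef_rot=v[3:]))
print("ring",ray(C4,[(274,208)],.038),"plate c",ray(C4,[(274.5,112.5),(274.5,276)],.018).mean(0))
```

```text
17.9 [0.4151 0.322  0.2543] -33.421758057839156 [ 0.      0.8806  0.4739 -0.    ] 0.0015663706006387094
[[276.6024 226.3954]
 [275.7784 193.3189]]
ring [[ 0.5169 -0.0036  0.038 ]] plate c [ 0.5173 -0.0037  0.018 ]
```

View pics/w5.png

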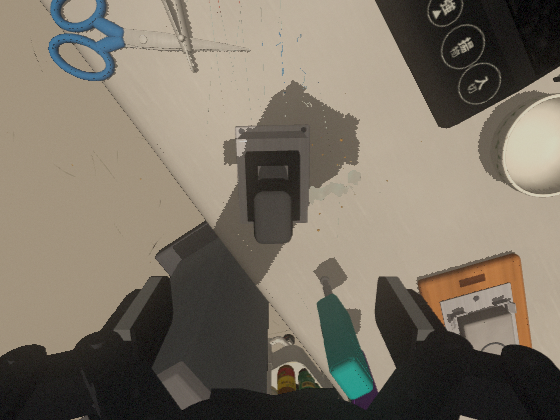

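Run:
```python
import cv2
a=cv2.imread("pics/w5.png")[115:255,210:340]
a=cv2.convertScaleAbs(a,alpha=1.7,beta=10)
cv2.imwrite("pics/c5.png",cv2.resize(a,None,fx=4.2,fy=4.2,interpolation=cv2.INTER_CUBIC))
```

```text
(no output)
```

View pics/c5.png

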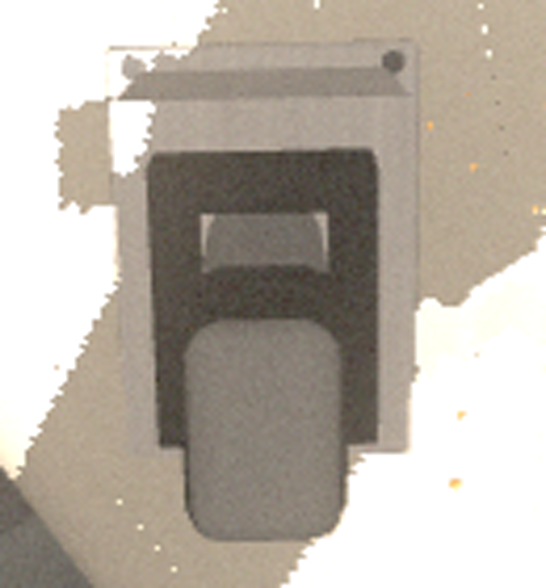

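Enlarged: the handle is black-sleeved with a grey cap. The cap face spans crop (184..344, 318..540), centre at pixel (273,217). The socket block's corners are crop (148,152), (378,150), (378,447) and (160,447). This is the real probe in its stand, neither purple nor turquoise.

Run:
```python
from h import *
v=np.load("w5.npy"); C=cam("wrist",dict(tcp_pos=v[:3],eef_rot=v[3:]))
f=lambda L:np.array(L,float)/4.2+[210,115]
def rep(n,L,z):
    X=ray(C,f(L),z)[:,:2]; print(n,X.mean(0),[np.linalg.norm(X[i]-X[(i+1)%4]).round(4) for i in range(4)],[(np.degrees(np.arctan2(*(X[b]-X[a])[::-1]))).round(1) for a,b in((0,1),(3,2),(3,0),(2,1))])
rep("socket",[(148,152),(378,150),(378,447),(160,447)],.096)
rep("cap",[(184,318),(343,318),(346,540),(187,540)],.177)
rep("bridge",[(118,98),(412,98),(410,452),(128,452)],.072)
```

```text
socket [0.4172 0.3256] [np.float64(0.0456), np.float64(0.0625), np.float64(0.046), np.float64(0.0621)] [np.float64(-32.9), np.float64(-33.4), np.float64(57.5), np.float64(57.9)]
cap [0.4174 0.3262] [np.float64(0.0237), np.float64(0.0359), np.float64(0.0249), np.float64(0.0359)] [np.float64(-33.4), np.float64(-33.4), np.float64(56.3), np.float64(58.2)]
bridge [0.4168 0.3246] [np.float64(0.0623), np.float64(0.0798), np.float64(0.0645), np.float64(0.0798)] [np.float64(-33.4), np.float64(-33.4), np.float64(56.4), np.float64(58.0)]
```

>>> {"op": "arm_command", "data": {
  "commands": [
    [0.4,0,0,0,0,-0.4],
    [0,0,2,0,0,0],
    [0,0,3,0,0,0],
    [0,0,3,0,0,0],
    [0,0,2,0,0,0],
    [0,0,1,0,0,0],
    [0,0,0.3,0,0,0],
    [0,0,0,0,0,0],
    [0,0,0,0,0,0],
    [0,0,0,0,0,0]
  ]
}}

```text
clock: 19.2
tcp_pos: [0.4175, 0.3256, 0.1418]
eef_rot: [-0.0, 0.879, 0.477, 0.0]
contact_force: [-0.9, -0.5, 0.4]
width: 0.0853
```

>>> {"op": "arm_command", "data": {
  "commands": [
    [0,0,0,0,0,0],
    [0,0,0,0,0,0],
    [0,0,0,0,0,0],
    [0,0,0,0,0,0],
    [0,0,0,0,0,0],
    [0,0,0,0,0,0],
    [0,0,0,0,0,0],
    [0,0,0,0,0,0],
    [0,0,0,0,0,0],
    [0,0,0,0,0,0]
  ],
  "jaw": 0
}}

```text
clock: 20.45
tcp_pos: [0.4173, 0.3254, 0.1414]
eef_rot: [-0.0, 0.879, 0.477, 0.0]
contact_force: [-2.2, 0.4, 4.4]
width: 0.0234
```

Run:
```python
from h import *
s=robot.state();print(s["clock"],s["tcp_pos"],heading(s),s["eef_rot"],s["width"],s["contact_force"],s["qpos"])
```

```text
20.45 [0.4173 0.3254 0.1414] -33.01931535698089 [-0.0001  0.8789  0.477   0.    ] 0.023353560306498447 [-2.1662  0.3639  4.3936] [-1.297   0.4666  0.721   2.0155 -0.4226  0.8103 -0.9072]
```

>>> {"op": "arm_command", "data": {
  "commands": [
    [0,0,-0.5,0,0,0],
    [0,0,-1.5,0,0,0],
    [0,0,-2,0,0,0],
    [0,0,-2,0,0,0],
    [0,0,-2,0,0,0],
    [0,0,-2,0,0,0],
    [0,0,-2,0,0,0],
    [0,0,-2,0,0,0],
    [0,0,-2,0,0,0],
    [0,0,-1,0,0,0]
  ]
}}

```text
clock: 21.7
tcp_pos: [0.4179, 0.3251, 0.3129]
eef_rot: [-0.0, 0.879, 0.477, 0.001]
contact_force: [0.1, 0.2, -1.9]
width: 0.0231
```

>>> {"op": "arm_command", "data": {
  "commands": [
    [-1,2.3,0,0,0,0],
    [-1,2.3,0,0,0,0],
    [-1,2.3,0,0,0,0],
    [-1,2.3,0,0,0,0],
    [-1,2.3,0,0,0,0],
    [-1,2.3,0,0,0,0],
    [-2,1.6,0,0,0,0],
    [-2,1.6,0,0,0,0],
    [-2,1.6,0,0,0,0],
    [-2,1.6,0,0,0,0]
  ]
}}

```text
clock: 22.95
tcp_pos: [0.5102, 0.0967, 0.3113]
eef_rot: [-0.0, 0.879, 0.477, -0.0]
contact_force: [0.5, 0.6, -1.7]
width: 0.0235
```

>>> {"op": "arm_command", "data": {
  "commands": [
    [-2,1.5,0,0,0,0],
    [-2,1.5,0,0,0,0],
    [-1.6,1.2,0,0,0,0],
    [-1.4,1.0,0,0,0,0],
    [-1.1,0.8,0,0,0,0],
    [0,0,2,0,0,0],
    [0,0,3,0,0,0],
    [0,0,3,0,0,0],
    [0,0,1,0,0,0],
    [0,0,0,0,0,0]
  ]
}}

```text
clock: 24.2
tcp_pos: [0.5166, -0.0029, 0.2213]
eef_rot: [0.0, 0.879, 0.477, -0.0]
contact_force: [-0.1, -0.4, -0.7]
width: 0.0233
```

>>> {"op": "arm_command", "data": {
  "commands": [
    [0,0,0,0,0,0],
    [0,0,0,0,0,0],
    [0,0,0,0,0,0],
    [0,0,0,0,0,0],
    [0,0,0,0,0,0],
    [0,0,0,0,0,0],
    [0,0,0,0,0,0],
    [0,0,0,0,0,0],
    [0,0,0,0,0,0],
    [0,0,0,0,0,0]
  ]
}}

```text
clock: 25.45
tcp_pos: [0.5166, -0.0028, 0.2213]
eef_rot: [0.0, 0.879, 0.477, 0.0]
contact_force: [-0.0, -0.2, -1.9]
width: 0.0234
```

Run:
```python
from h import *
s=robot.state();print(s["clock"],s["tcp_pos"],heading(s),s["eef_rot"],s["width"],s["contact_force"])
fr=[cv2.resize(robot.grab_frame(n)[:,:,::-1],None,fx=1,fy=1) for n in("wrist","side","top")]
for n,f in zip(("wrist","side","top"),fr): cv2.imwrite(f"pics/{n}6.png",f)
def z(f,C,X,h=50):
    u,v=proj(C,[X])[0].astype(int); u=min(max(u,h),559-h);v=min(max(v,h),419-h)
    return cv2.resize(f[v-h:v+h,u-h:u+h],(390,390),interpolation=cv2.INTER_CUBIC),(u-h,v-h)
X=[.517,-.0035,.06]
b,ob=z(fr[1],cam("side"),X);a=cv2.resize(fr[0],(400,300))
c=np.zeros((390,790,3),np.uint8);c[:300,:400]=a;c[:,400:]=b;cv2.imwrite("pics/c6.png",c);print(ob)
p=s["tcp_pos"]
for n in("wrist","side","top"): print(n,"tip,ring",proj(cam(n,s),[p-[0,0,.1294],[.517,-.0035,.038]]).round(1).tolist())
```

```text
25.45 [ 0.5166 -0.0028  0.2213] -33.02687749898918 [0.     0.8789 0.477  0.    ] 0.023435288000240407 [-0.0291 -0.1594 -1.8604]
(np.int64(201), np.int64(181))
wrist tip,ring [[273.7, 201.6], [274.5, 185.4]]
side tip,ring [[251.4, 225.5], [251.8, 236.4]]
top tip,ring [[247.1, 219.1], [248.5, 221.4]]
```

View pics/c6.png

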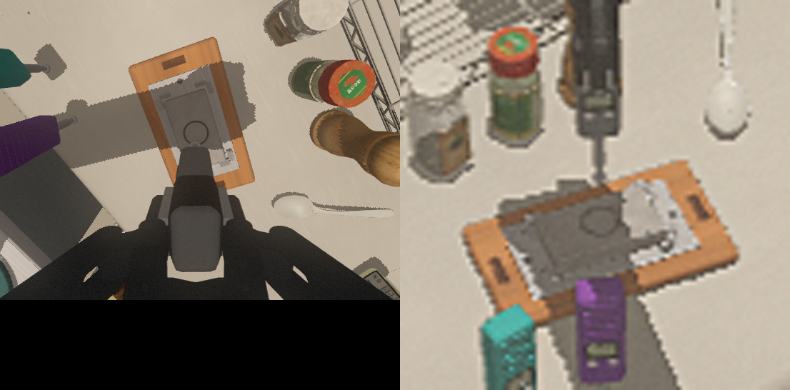

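The side view shows the tip at (252,228) above the ring at (252,237). Both match prediction within about 2 px, and the thermometer is upright. I descend slowly.

>>> {"op": "arm_command", "data": {
  "commands": [
    [0,0,1,0,0,0],
    [0,0,1,0,0,0],
    [0,0,1,0,0,0],
    [0,0,1,0,0,0],
    [0,0,0.5,0,0,0],
    [0,0,0.3,0,0,0],
    [0,0,0,0,0,0],
    [0,0,0,0,0,0],
    [0,0,0,0,0,0],
    [0,0,0,0,0,0]
  ]
}}

```text
clock: 26.85
tcp_pos: [0.5167, -0.0027, 0.1735]
eef_rot: [0.0, 0.879, 0.477, 0.0]
contact_force: [0.6, -0.2, -0.7]
width: 0.0233
```

>>> {"op": "arm_command", "data": {
  "commands": [
    [0,0,0.2,0,0,0],
    [0,0,0.2,0,0,0],
    [0,0,0.2,0,0,0],
    [0,0,0.1,0,0,0],
    [0,0,0,0,0,0],
    [0,0,0,0,0,0],
    [0,0,0,0,0,0],
    [0,0,0,0,0,0],
    [0,0,0,0,0,0],
    [0,0,0,0,0,0]
  ]
}}

```text
clock: 28.1
tcp_pos: [0.5166, -0.0028, 0.1663]
eef_rot: [-0.0, 0.879, 0.477, 0.0]
contact_force: [-0.8, 1.4, 1.0]
width: 0.0236
```

Run:
```python
from h import *
F=[]
for i in range(8):
    robot.grab_frame("top"); s=robot.state(); F.append(s["contact_force"])
print(s["clock"],s["tcp_pos"],np.mean(F,0),np.std(F,0),s["width"])
```

```text
28.5 [ 0.5166 -0.0028  0.1663] [-0.5911  0.0169  0.3804] [0.5854 0.7894 0.2851] 0.02289859146956073
```

>>> {"op": "arm_command", "data": {
  "commands": [
    [0,0,0.1,0,0,0],
    [0,0,0.1,0,0,0],
    [0,0,0.1,0,0,0],
    [0,0,0.1,0,0,0],
    [0,0,0.1,0,0,0],
    [0,0,0,0,0,0],
    [0,0,0,0,0,0],
    [0,0,0,0,0,0],
    [0,0,0,0,0,0],
    [0,0,0,0,0,0]
  ]
}}

```text
clock: 29.75
tcp_pos: [0.5166, -0.0027, 0.1613]
eef_rot: [-0.0, 0.879, 0.477, 0.0]
contact_force: [-0.5, -0.2, 1.9]
width: 0.0231
```

Run:
```python
from h import *
F=[]
for i in range(12):
    im=robot.grab_frame("side"); s=robot.state(); F.append(s["contact_force"])
print(s["clock"],s["tcp_pos"],np.mean(F,0),np.std(F,0),s["width"],s["eef_rot"])
print("ring px",proj(cam("side"),[[.517,-.0035,.038]]),"foot px",proj(cam("side"),[s["tcp_pos"]-[0,0,.0694]]))
im=im[:,:,::-1]; cv2.imwrite("pics/c7.png",np.ascontiguousarray(cv2.resize(im[185:275,200:320],None,fx=6,fy=6,interpolation=cv2.INTER_CUBIC)))
```

```text
30.35 [ 0.5166 -0.0028  0.1613] [-0.9086  0.222   1.7852] [0.462  0.4925 0.3704] 0.023079725572488233 [0.     0.8789 0.4769 0.    ]
ring px [[251.772  236.3509]] foot px [[251.4232 225.4993]]
```

View pics/c7.png

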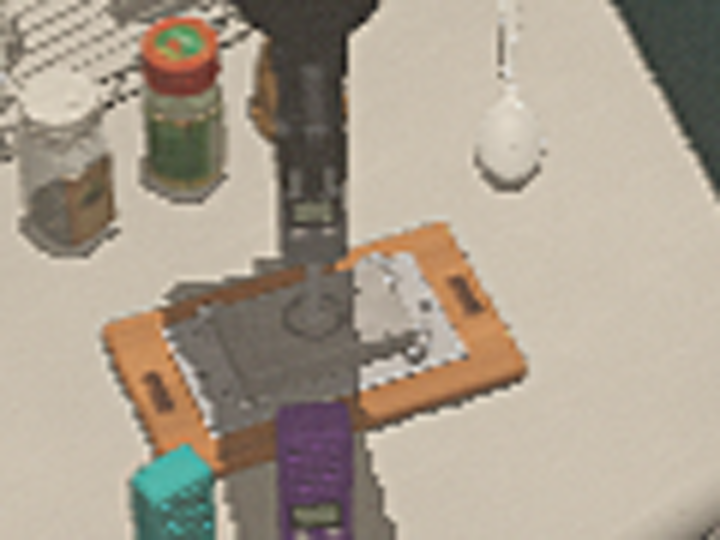

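The tip stands inside the ring (ring centre at crop (314,316)). The force rose 1.4 N over the last 5 mm, which matches the 0.3 N/mm spring. I hand in.

```bash
python3 -c "
from bench import robot
print(robot.close_job())"
```

```text
the job is handed in; nothing more can be done
None
```

The stone is on the carrier and the thermometer is being held upright in its ring. I handed the job in at about 30 s of the 51 s limit; handing in gives no verdict.

- **Stone:** I gripped it across its 56 mm width and lowered it until a light contact of about 5 N showed, then let go. The wrist camera then showed it flat between all four stops, with its ring within about 1 mm of the seat centre.
- **Thermometer:** I took the black-sleeved one from its stand and left the purple and turquoise look-alikes alone.
- **Tip:** The last side picture shows the tip inside the ring and about centred. How far it is pushed in is inferred, because the joint cannot be read directly:
  - From the tool height it is about 6 mm, half way.
  - Force rose 1.4 N over the last 5 mm, against 1.5 N expected from the spring.
  - The total push is roughly 3 to 3.6 N by the noisy wrist force, against 2.8 N expected, a slight disagreement within the sensor noise.

No check failed. The wrist camera could not see the tip, because the handle hides it, so its position comes from the side camera and the tool pose, good to about 2–3 mm. That is well inside the roughly 8 mm of room in the ring.

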